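# Feel out the tight spot of a plate-feed slide

## Robot

A 6-joint arm with a two-finger parallel gripper is mounted at the origin on the work surface. World frame = base frame: x ahead of the robot, y to its left, z up, the work surface at z = 0. Lengths are in m, angles in rad, forces in N, time in s.
With the tool pointing down it reaches from about 0.35 to 0.775 m from the base axis. Payload 5.5 kg.
Tool frame: the origin (TCP) lies on the centre line of the jaws, within the pads' length; the fingertips stand 11 mm ahead of it and the grasp point (between the pads) lies 8 mm behind it; z points along the fingers, y is the direction in which the jaws open and shut (so a half turn about z gives the same grasp; the last joint's range is limited). The gripper opens to 85 mm and grips with 20 to 120 N. Pads are 22 mm wide; open, the fingers measure 114 mm over their backs; the gripper's body (76 mm by 85 mm) begins 54 mm behind the grasp point. The pads swing forward as they close: fully open they stand 13 mm farther back than shut.
Start: joints at [1.073, 0.313, 0.046, 1.304, 0, 1.431], TCP at [0.201, 0.539, 0.242] pointing down, gripper open.
Joint ranges: [-2.76, 2.76], [-0.86, 1.69], [-1.03, 1.26], [-2.2, 2.34], [-1.47, 1.5], [-3.14, 3.14]. Speed limits (rad/s): [2.57, 2.57, 3.14, 3.14, 3.14, 3.14].

## Interface

Orientations are given as a unit quaternion [w, x, y, z].
In Python, from workcell import env, imaging, order gives the robot as it stands. The module is installed in compiled form; this text tells all that it offers.
- The arm moves only by the tool move_arm, never from a script. Its argument "deltas" is one flat list of numbers, 7 for each row, row after row: the gripper's target within -1 to 1 (shut at 1, half-way at 0, fully open at -1), then the shift along the tool's x, y, z in m, then the turn, a rotation vector about the tool's x, y, z in degrees. In form: [jaw, tx, ty, tz, ax, ay, az, jaw, tx, ty, tz, ax, ay, az, ...]. A call has 1 to 10 rows; each row shifts and turns the commanded pose from where the row before left it, along the tool's axes as they then stand; what a row does not reach is not made up. A row lasts 1/8 s, in which the tool goes at most 62.5 mm and 10.7 degrees, less where a joint would pass 70% of its speed; a pose out of reach is approached as far as the arm can. A call is refused whole if a number of a shift passes 0.0625 or a number of a turn 10.7, either way. A call with a gripper value outside its range is refused whole. The fingers move at their own pace and stop on an object; "squeeze" is the grip in N (left out, the last holds). Time passes only in rows, so rows that do not move let the fingers close. It gives the time, the measured TCP pose, the force and the opening at its end, in the units of the state.
- env.get_state(): the state, without advancing time (a new reading comes with each control period).
- imaging.read_camera(name): name is "scene" or "top" or "wrist"; returns a dict with "img" (400x640x3 uint8, red, green, blue), "z_map" (400x640 float32, m along the optical axis (not along the pixel's ray), 0 where there is no reading), "fx", "fy", "cx", "cy" (pixels), "rvec" (rotation vector, rad) and "tvec" (3), from world to camera coordinates, as OpenCV has them. Camera axes: x right, y down, z forward; pixel columns grow to the right and rows downward; lengths in m; the calibration is good to about 2 mm. A picture is of the moment at which its call begins.
- order.hand_in(): hands the job in, once; it reports no verdict.
Trained networks look in a picture, given as the dict that the camera call returned (one of the last four; its "shot" number tells which), for a name from the list of things; names that differ only in an ending like _2 or _b are one class to them, and where a whole thing is asked for, a point or a joint stands for the part that bears it (a point fixed in the world has none). Each returns a list of dicts, best first, with "confidence" (0 to 1); they miss things now and then, are a little off and sometimes report something else, mostly with a low value. They report only what shows in the picture. A call takes as long as a camera call.
- imaging.recognise(picture, thing): "centre" ([column, row] in pixels, amid what is visible of it).
- imaging.cut_out(picture, thing): "mask" (400x640 bool, what is visible of it) and "centre" ([column, row] in pixels, amid what is visible of it).
The state is a dict: "clock": time; "joint_pos": joint angles; "qvel": joint speeds; "tau": joint torques, N m; "tcp_pos": TCP position; "orientation": TCP orientation; "wrist_force": force on the tool from outside, world axes, zero at the start; "ft_torque": the same for the moment, N m; "finger_gap": finger opening in m.
Only numpy, scipy, OpenCV 4.12 (cv2) and the standard library are available. Lean on these libraries where they do the work, as an engineer would, in place of code of your own. Each camera call takes 0.05 s, during which the arm holds its last target.

## Task

Check the bench slide by feel: take its carriage by the grip, run it gently until it meets the round stop, then all the way across until it meets the square stop, feeling for the one place where it drags. Then bring the carriage back, park its middle on that tight spot and let go, so that the fitter knows where to clean the rail. Never ram the stops, and leave the other things on the bench where they lie.

Things in the scene. Friction and masses are not known exactly. Their poses are not given: they have to be found in the camera images.
- slide: The slide unit, bolted to the bench: grey base plate 110 x 340 x 12 mm with a steel rail 26 mm wide down its middle, top of the rail 34 mm above the bench. Origin at the middle of the base plate's underside, at bench height; z is up, y runs along the rail towards the round stop, x crosses the rail.
- track: The rail's working parts, fixed to the slide unit, same origin and axes: the round and the square stop and, inside the rail, one hidden dent that makes the tight spot, somewhere from y = -70 to +30 mm; nothing of it can be seen. When the carriage's origin is within 11 mm of the dent, the drag on a moving carriage climbs as on a smooth hump to 6 to 9 N in all; at rest the force relaxes.
- carriage: Aluminium carriage on the rail, runs along slide y: 70 mm across, 60 mm along the rail, top 54 mm above the bench, a small steel comb on its +x edge up to 64 mm. Origin on the rail's centre line at bench height, below the carriage's middle. It cannot lift or turn, needs 1 to 2 N to slide and stays where it is left, on the tight spot too.
- grip (a point): Middle of the carriage's grip: an upright black block 24 x 24 mm, parallel to slide x and y, from the carriage's top (54 mm above the bench) to 102 mm; this point is 85 mm above the bench, right above the carriage's origin. Drag peaks 0 to 6 mm before the spot's middle, from either side, so the spot lies midway between the peaks felt in the two directions.
- round_stop (a point): Face of the rubber buffer on the round steel stop (24 mm diameter, top 46 mm above the bench) at the rail's +y end, at 40 mm height. The carriage meets it when its origin is at y = +100 mm in the slide's frame; the buffer then gives about 1 mm for each 2.5 N.
- square_stop (a point): Face of the rubber buffer on the square steel stop (50 x 20 mm, top 46 mm above the bench) at the rail's -y end, at 40 mm height. The carriage meets it when its origin is at y = -100 mm in the slide's frame; the buffer then gives about 1 mm for each 2.5 N.
- plate_pack: Bystander: pack of grey plates 90 x 100 x 36 mm with lugs, loose beside the slide; origin under its centre.
- vent_cap_a: Bystander: grey vent cap, 36 mm diameter, 18 mm high, loose by the slide; origin under its centre.
- vent_cap_b: Bystander: a second vent cap of the same size, loose by the slide; origin under its centre.
- wrench: Bystander: steel wrench lying beside the slide, handle towards its -x; origin under its middle.
- terminal_clamp: Bystander: brass terminal clamp about 90 x 36 x 16 mm, loose on the bench; origin on the underside.
- hammer: Bystander: hammer lying on the bench; origin under its middle.

How it is judged:
On the way, in this order (a step that is already met when the one before it is completed fails the run):
1. the carriage has been run up to the round stop (y of carriage in the frame of slide above 0.0975 m), for 0.1 s.
2. the carriage has then been run across the full travel to the square stop (y of carriage in the frame of slide below -0.0975 m), for 0.1 s.
At the end, for the whole second after the job is handed in: After the round stop and then the square stop have been reached (within 2.5 mm), the carriage rests, released, on the tight spot, within about 7 mm of its middle: the dent presses on it with more than 5 N (9 N at the middle), and it is more than 15 mm from both stops (contact force between carriage and track above 5 N and y of carriage in the frame of slide between -0.085 and 0.085 m and linear speed of carriage below 0.005 m/s); the robot touches nothing.
It fails at once if the carriage is pressed or knocked against a stop (or driven over the tight spot) with more than 20 N (contact force between carriage and track above 20 N).
It fails at once if one of the bystanders is shifted by more than 15 mm (distance of any of plate_pack, vent_cap_a, vent_cap_b, wrench, terminal_clamp, hammer from where it was at the start of the episode above 0.015 m).
It also fails if it takes over 48 s, if anything falls off the work surface, if the arm or the gripper's body presses on something with over 40 N, if the wrist force passes 120 N, or if a joint passes its speed limit or range.

## Working session

There is one attempt and no reset: what is moved stays moved. The work goes in short steps, Python scripts to look and compute and a tool call to move; the robot and the scene stay as the last step left them, time stands still between calls to the robot, and variables do not carry over. Pictures are saved under pics/ and viewed, and the job is handed in when it is done.

Besides the shell and the picture viewer there is one more tool, called by a JSON object that holds its "method" and its "body", one argument or row to a line. move_arm: Moves the arm, as the interface text tells. Its arguments: {"type":"object","properties":{"deltas":{"type":"array"},"squeeze":{"type":"number"}},"required":["deltas"]}

```bash
mkdir -p pics
python3 - <<'E'
from workcell import env, imaging
import cv2,numpy as np,pickle
s=env.get_state();print(s)
for n in("scene","top"):
    p=imaging.read_camera(n);cv2.imwrite(f"pics/{n}1.png",p["img"][:,:,::-1]);pickle.dump(p,open(n+".pkl","wb"))
    print(n,p["fx"],p["fy"],p["cx"],p["cy"],p["rvec"],p["tvec"])
    for t in("slide","carriage","grip","round_stop","square_stop"):
        for r in imaging.recognise(p,t)[:2]:
            c=r["centre"];print(t,np.round(c),round(r["confidence"],2))
E
```

```text
{'clock': 0.0, 'joint_pos': array([1.07339629e+00, 3.14021942e-01, 4.49892207e-02, 1.30358466e+00,
       2.33837095e-05, 1.43118776e+00]), 'qvel': array([-0.00163232,  0.00097461,  0.00116701, -0.00099682, -0.00047305,
       -0.000377  ]), 'tau': array([-1.40266457e-04, -4.80628538e+01,  2.98532510e+01,  1.94212329e-02,
       -3.89715115e-04,  6.00026823e-06]), 'tcp_pos': array([0.20114533, 0.53815928, 0.24140077]), 'orientation': array([-2.96232516e-04,  1.77942973e-01,  9.84040380e-01, -8.61071927e-04]), 'wrist_force': array([ 0.0232131 , -0.67340396,  0.35227101]), 'ft_torque': array([ 0.03508674, -0.00235921,  0.02884297]), 'finger_gap': 0.08524730977158887}
scene 456.7022720258427 456.7022720258427 321.84818147494343 200.5740918540492 [ 1.28341967  2.24714169 -0.97110356] [ 0.3680611  -0.21752191  1.51465403]
slide [379. 267.] 0.77
carriage [391. 273.] 0.87
carriage [320. 251.] 0.21
grip [388. 273.] 0.61
grip [354. 217.] 0.27
square_stop [354. 221.] 0.57
top 498.39573339459736 498.39573339459736 315.5969341367363 203.91948423927423 [ 2.14004274 -2.15162714  0.15884775] [-0.11993609  0.51272282  1.03677167]
slide [232. 177.] 0.58
carriage [198. 153.] 0.9
carriage [283. 208.] 0.65
grip [196. 152.] 0.66
round_stop [281. 208.] 0.58
square_stop [282. 207.] 0.83
```

View pics/scene1.png

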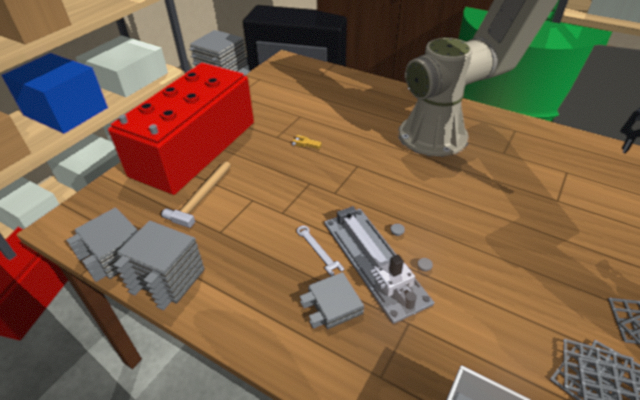

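View pics/top1.png

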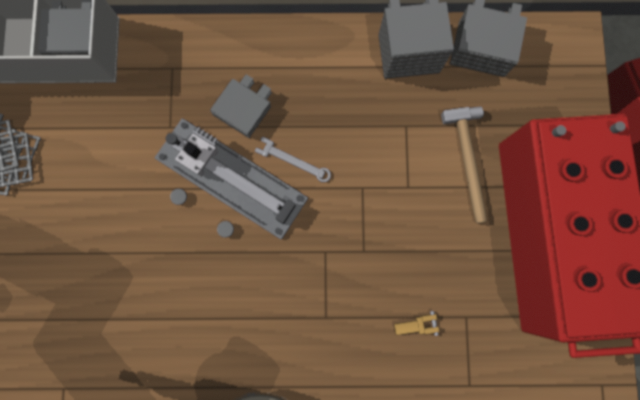

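The top view shows the carriage at about (195,150), close to the round stop at (172,140). The square stop is at (285,210). Next I'll measure the slide pose and the grip.

```bash
cat > h.py <<'E'
import numpy as np,cv2
def cloud(p):
    R=cv2.Rodrigues(np.array(p["rvec"]))[0];t=np.array(p["tvec"]).ravel()
    v,u=np.mgrid[:400,:640];z=p["z_map"]
    c=np.stack([(u-p["cx"])/p["fx"]*z,(v-p["cy"])/p["fy"]*z,z],-1)
    w=(c-t)@R; w[z==0]=np.nan
    return w
def proj(p,X):
    K=np.array([[p["fx"],0,p["cx"]],[0,p["fy"],p["cy"]],[0,0,1.]])
    return cv2.projectPoints(np.array(X,float).reshape(-1,3),np.array(p["rvec"]),np.array(p["tvec"]),K,None)[0].reshape(-1,2)
E
python3 - <<'E'
from h import *
import pickle
for n,roi in(("top",(110,245,145,320)),("scene",(195,330,315,445))):
    p=pickle.load(open(n+".pkl","rb"));w=cloud(p)
    a,b,c,d=roi
    img=p["img"][a:b,c:d,::-1];cv2.imwrite(f"pics/{n}_crop.png",cv2.resize(img,None,fx=4,fy=4,interpolation=cv2.INTER_CUBIC))
    q=w[a:b,c:d].reshape(-1,3)
    bench=q[np.abs(q[:,2])<.006];print(n,"bench z",np.median(bench[:,2]))
    g=q[(q[:,2]>.09)&(q[:,2]<.112)];print("grip top",len(g),g.mean(0),g.min(0),g.max(0))
    # top surface grip
    m=(q[:,2]>.006)&(q[:,2]<.018); 
    np.save(n+"_q.npy",q)
    h=np.histogram(q[:,2],bins=np.arange(-.01,.12,.004));print(list(zip(np.round(h[1],3),h[0])))
E
```

```text
top bench z 0.0002866247187610401
grip top 151 [0.62145395 0.1359286  0.10078188] [0.60749187 0.12148659 0.09005198] [0.6383277  0.15216594 0.10672865]
[(np.float64(-0.01), np.int64(15)), (np.float64(-0.006), np.int64(1901)), (np.float64(-0.002), np.int64(9379)), (np.float64(0.002), np.int64(3071)), (np.float64(0.006), np.int64(987)), (np.float64(0.01), np.int64(3024)), (np.float64(0.014), np.int64(1327)), (np.float64(0.018), np.int64(407)), (np.float64(0.022), np.int64(75)), (np.float64(0.026), np.int64(80)), (np.float64(0.03), np.int64(610)), (np.float64(0.034), np.int64(1029)), (np.float64(0.038), np.int64(195)), (np.float64(0.042), np.int64(174)), (np.float64(0.046), np.int64(212)), (np.float64(0.05), np.int64(301)), (np.float64(0.054), np.int64(370)), (np.float64(0.058), np.int64(82)), (np.float64(0.062), np.int64(71)), (np.float64(0.066), np.int64(18)), (np.float64(0.07), np.int64(12)), (np.float64(0.074), np.int64(7)), (np.float64(0.078), np.int64(2)), (np.float64(0.082), np.int64(13)), (np.float64(0.086), np.int64(6)), (np.float64(0.09), np.int64(13)), (np.float64(0.094), np.
[... 770 characters left out ...]
), (np.float64(0.038), np.int64(293)), (np.float64(0.042), np.int64(152)), (np.float64(0.046), np.int64(135)), (np.float64(0.05), np.int64(215)), (np.float64(0.054), np.int64(250)), (np.float64(0.058), np.int64(79)), (np.float64(0.062), np.int64(73)), (np.float64(0.066), np.int64(18)), (np.float64(0.07), np.int64(18)), (np.float64(0.074), np.int64(14)), (np.float64(0.078), np.int64(13)), (np.float64(0.082), np.int64(16)), (np.float64(0.086), np.int64(21)), (np.float64(0.09), np.int64(15)), (np.float64(0.094), np.int64(14)), (np.float64(0.098), np.int64(61)), (np.float64(0.102), np.int64(37)), (np.float64(0.106), np.int64(0)), (np.float64(0.11), np.int64(0)), (np.float64(0.114), np.int64(0))]
```

View pics/top_crop.png

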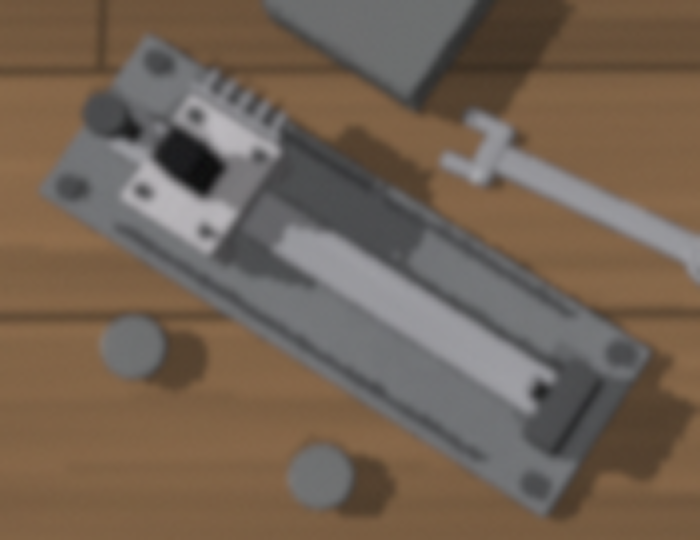

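```bash
cat >> h.py <<'E'
def ray(p,uv,z):
    R=cv2.Rodrigues(np.array(p["rvec"]))[0];t=np.array(p["tvec"]).ravel()
    o=-R.T@t; d=R.T@np.array([(uv[0]-p["cx"])/p["fx"],(uv[1]-p["cy"])/p["fy"],1])
    return o+d*(z-o[2])/d[2]
E
python3 - <<'E'
from h import *
import pickle
p=pickle.load(open("top.pkl","rb"))
f=lambda x,y,z:ray(p,((x+.5)/4-.5+145,(y+.5)/4-.5+110),z)
C=np.array([f(*c,.012) for c in((148,35),(42,190),(548,517),(652,352))])
print(C[:,:2]); d=lambda i,j:np.linalg.norm(C[i]-C[j]);print("sides",d(0,1),d(1,2),d(2,3),d(3,0))
cen=C.mean(0);ax=(C[0]+C[1]-C[2]-C[3])[:2];ax/=np.linalg.norm(ax);print("centre",cen,"yaxis",ax,"x-axis",[ax[1],-ax[0]])
# screws as check
S=np.array([f(*c,.012) for c in((160,62),(72,187),(536,485),(622,353))]);print("screw centre",S.mean(0))
# depth: rail points
for n in("top","scene"):
    q=np.load(n+"_q.npy");rel=(q[:,:2]-cen[:2]);a=rel@ax;b=rel@np.array([ax[1],-ax[0]])
    m=(q[:,2]>.03)&(q[:,2]<.039)&(abs(b)<.03)&(a<.03)&(a>-.11);print(n,"rail b",b[m].mean(),b[m].min(),b[m].max(),m.sum(), np.polyfit(a[m],b[m],1))
    m=(abs(q[:,2]-.012)<.004)&(abs(b)<.08)&(abs(a)<.2);print("plate a",np.percentile(a[m],[.5,99.5]),"b",np.percentile(b[m],[.5,99.5]))
    m=(q[:,2]>.065)&(abs(b)<.05)&(abs(a)<.2);print("grip a",a[m].min(),a[m].max(),"b",b[m].min(),b[m].max())
    m=(abs(q[:,2]-.102)<.004)&(abs(b)<.05)&(abs(a)<.2);print("grip top a",a[m].mean(),"b",b[m].mean(),m.sum())
g=f(188,160,.102);print(g)
E
```

```text
[[ 0.71332662  0.17961278]
 [ 0.62365897  0.23587645]
 [ 0.43904561 -0.04808713]
 [ 0.53003035 -0.10518618]]
sides 0.10585786783045063 0.33869958437040454 0.10741753163105998 0.33868565110878945
centre [0.57651539 0.06555398 0.012     ] yaxis [0.54313349 0.83964636] x-axis [np.float64(0.8396463608161615), np.float64(-0.5431334907443808)]
screw centre [0.57723234 0.06535647 0.012     ]
top rail b 6.01256784877717e-05 -0.01298169387719501 0.013310848375671282 742 [-6.02763307e-04  3.58262643e-05]
plate a [-0.16699274  0.17035744] b [-0.05452871  0.05468717]
grip a 0.05720207772740873 0.11301128292495359 b -0.012205796159655443 0.04934176693373165
grip top a 0.08483371964243963 b -0.0003282703381357285 124
scene rail b -0.00014602284211188217 -0.015673701699028937 0.013812151417764932 477 [-0.00112516 -0.00018802]
plate a [-0.16655451  0.17078755] b [-0.05510165  0.05473499]
grip a 0.06635196747997987 0.11301362392488501 b -0.013058050982786262 0.039317574796963496
grip top a 0.08550928468176813 b 0.0003332817428339387 98
[0.61689046 0.13193021 0.102     ]
```

View pics/scene_crop.png

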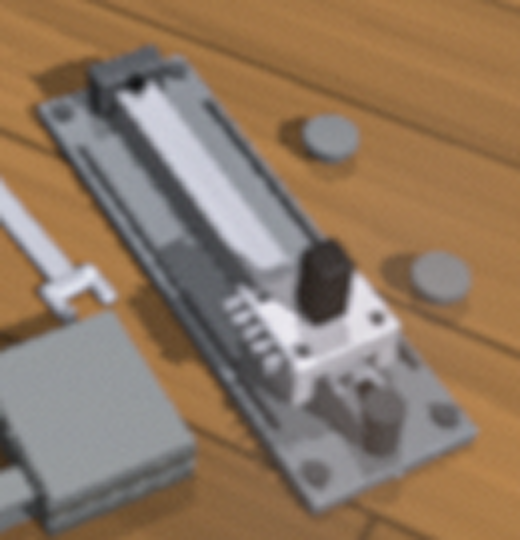

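{"method": "move_arm", "body": {
  "deltas": [-1,0,0,0,0,0,6.2,-1,0,0,0,0,0,6.2,-1,-0.03,-0.008,0,0,0,0,-1,-0.056,-0.012,0,0,0,0,-1,-0.056,-0.012,0,0,0,0,-1,-0.056,-0.012,0,0,0,0,-1,-0.056,-0.012,0,0,0,0,-1,-0.056,-0.012,0,0,0,0,-1,-0.056,-0.012,0,0,0,0,-1,-0.056,-0.012,0,0,0,0],
  "squeeze": 40
}}

```text
clock: 1.85
tcp_pos: [0.507, 0.2307, 0.2426]
orientation: [0.0, 0.283, 0.959, 0.0]
wrist_force: [0.7, 0.7, -0.2]
finger_gap: 0.0858
```

{"method": "move_arm", "body": {
  "deltas": [-1,-0.05,-0.006,0,0,0,0,-1,-0.05,-0.006,0,0,0,0,-1,-0.048,-0.006,0,0,0,0,-1,0,0,0.04,0,0,0,-1,0,0,0.03,0,0,0,-1,0,0,0,0,0,0]
}}

```text
clock: 2.6
tcp_pos: [0.6184, 0.1362, 0.1695]
orientation: [-0.003, 0.283, 0.959, -0.001]
wrist_force: [-0.3, -0.7, 0.5]
finger_gap: 0.0856
```

Run:
```python
from workcell import env, imaging
from h import *
s=env.get_state();print(s["tcp_pos"],s["orientation"],s["wrist_force"])
p=imaging.read_camera("wrist");cv2.imwrite("pics/w1.png",p["img"][:,:,::-1])
w=cloud(p).reshape(-1,3)
cen=np.array([.5768,.0655]);ax=np.array([.5431,.8396]);bx=np.array([ax[1],-ax[0]])
r=w[:,:2]-cen;a=r@ax;b=r@bx
m=(abs(w[:,2]-.102)<.004)&(abs(b)<.03)&(a>.05)&(a<.12)
print(m.sum(),a[m].mean(),b[m].mean(),a[m].min(),a[m].max(),b[m].min(),b[m].max(),w[m,2].mean())
t=s["tcp_pos"][:2]-cen;print("tcp a,b",t@ax,t@bx)
```

```text
[0.61836997 0.1362148  0.16948919] [-0.0027252   0.28339468  0.95899892 -0.00105063] [-0.31483874 -0.74157363  0.46241753]
870 0.08479789671007176 -0.003437200339914414 0.07329980083286106 0.0967753175487608 -0.0143175959847387 0.009248345384299639 0.10139111636721367
tcp a,b 0.08194879764997515 -0.0035030585103819865
```

View pics/w1.png

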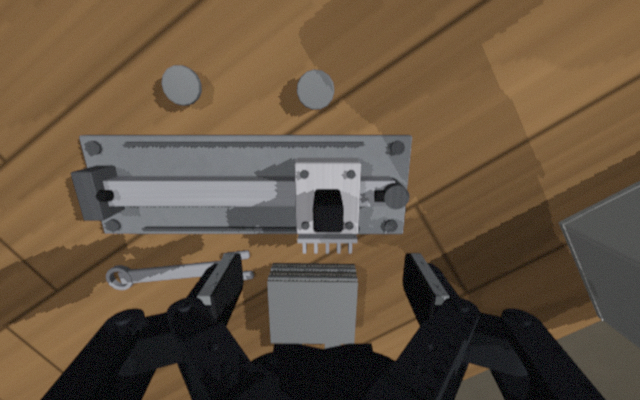

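{"method": "move_arm", "body": {
  "deltas": [-1,-0.0025,0.0025,0.04,0,0,0,-1,0,0,0.03,0,0,0,-1,0,0,0.02,0,0,0,-1,0,0,0,0,0,0,-1,0,0,0,0,0,0]
}}

```text
clock: 3.28
tcp_pos: [0.6251, 0.1377, 0.0846]
orientation: [0.002, 0.283, 0.959, 0.001]
wrist_force: [0.4, 0.1, 1.0]
finger_gap: 0.0856
```

{"method": "move_arm", "body": {
  "deltas": [-1,0,0,0.004,0,0,0,0,0,-0.001,0,0,0,0,0.3,0,0,0,0,0,0,1,0,0,0,0,0,0,1,0,0,0,0,0,0,1,0,0,0,0,0,0],
  "squeeze": 40
}}

```text
clock: 4.03
tcp_pos: [0.6233, 0.1366, 0.0785]
orientation: [0.0, 0.283, 0.959, 0.0]
wrist_force: [0.1, 0.7, 1.5]
finger_gap: 0.0236
```

{"method": "move_arm", "body": {
  "deltas": [1,0,0.002,0,0,0,0,1,0,0.003,0,0,0,0,1,0,0.003,0,0,0,0]
}}

```text
clock: 4.4
tcp_pos: [0.6277, 0.1434, 0.0786]
orientation: [0.0, 0.283, 0.959, 0.0]
wrist_force: [-1.0, -0.2, 3.6]
finger_gap: 0.0236
```

{"method": "move_arm", "body": {
  "deltas": [1,0,0.0015,0,0,0,0,1,0,0.0015,0,0,0,0]
}}

```text
clock: 4.65
tcp_pos: [0.6293, 0.146, 0.0786]
orientation: [0.0, 0.283, 0.959, 0.0]
wrist_force: [-1.6, -1.3, 4.6]
finger_gap: 0.0235
```

{"method": "move_arm", "body": {
  "deltas": [1,0,0.001,0,0,0,0]
}}

```text
clock: 4.78
tcp_pos: [0.6299, 0.1467, 0.0785]
orientation: [0.0, 0.283, 0.959, 0.0]
wrist_force: [-1.6, -1.0, 5.4]
finger_gap: 0.0234
```

{"method": "move_arm", "body": {
  "deltas": [1,0,0.001,0,0,0,0,1,0,0.001,0,0,0,0]
}}

```text
clock: 5.03
tcp_pos: [0.6309, 0.1484, 0.0786]
orientation: [0.0, 0.283, 0.959, 0.0]
wrist_force: [-1.1, -0.5, 5.0]
finger_gap: 0.0233
```

{"method": "move_arm", "body": {
  "deltas": [1,0,0.001,0,0,0,0]
}}

```text
clock: 5.15
tcp_pos: [0.6315, 0.1492, 0.0785]
orientation: [0.0, 0.283, 0.959, 0.0]
wrist_force: [-0.9, -0.6, 5.0]
finger_gap: 0.0237
```

{"method": "move_arm", "body": {
  "deltas": [1,0,0.001,0,0,0,0]
}}

```text
clock: 5.28
tcp_pos: [0.632, 0.15, 0.0785]
orientation: [0.0, 0.283, 0.959, 0.0]
wrist_force: [-1.0, 0.1, 5.1]
finger_gap: 0.0231
```

{"method": "move_arm", "body": {
  "deltas": [1,0,0.001,0,0,0,0]
}}

```text
clock: 5.4
tcp_pos: [0.6325, 0.1509, 0.0786]
orientation: [0.0, 0.283, 0.959, 0.0]
wrist_force: [-1.6, -0.6, 5.2]
finger_gap: 0.0234
```

{"method": "move_arm", "body": {
  "deltas": [1,0,0.001,0,0,0,0]
}}

```text
clock: 5.52
tcp_pos: [0.633, 0.1516, 0.0785]
orientation: [0.0, 0.283, 0.959, -0.0]
wrist_force: [-2.1, -1.2, 5.6]
finger_gap: 0.0236
```

{"method": "move_arm", "body": {
  "deltas": [1,0,0.001,0,0,0,0]
}}

```text
clock: 5.65
tcp_pos: [0.6333, 0.1521, 0.0785]
orientation: [0.0, 0.283, 0.959, -0.0]
wrist_force: [-3.1, -3.4, 5.6]
finger_gap: 0.0236
```

{"method": "move_arm", "body": {
  "deltas": [1,0,0.001,0,0,0,0]
}}

```text
clock: 5.78
tcp_pos: [0.6337, 0.1526, 0.0785]
orientation: [-0.0, 0.283, 0.959, -0.001]
wrist_force: [-4.0, -3.6, 6.9]
finger_gap: 0.0236
```

{"method": "move_arm", "body": {
  "deltas": [1,0,0,-0.0004,0,0,0,1,0,-0.003,0,0,0,0,1,0,-0.005,0,0,0,0,1,0,-0.007,0,0,0,0,1,0,-0.007,0,0,0,0,1,0,-0.007,0,0,0,0,1,0,-0.007,0,0,0,0,1,0,-0.007,0,0,0,0,1,0,-0.007,0,0,0,0,1,0,-0.005,0,0,0,0]
}}

```text
clock: 7.02
tcp_pos: [0.6039, 0.1067, 0.0786]
orientation: [-0.0, 0.283, 0.959, -0.0]
wrist_force: [2.5, 0.7, -1.9]
finger_gap: 0.0236
```

{"method": "move_arm", "body": {
  "deltas": [1,0,-0.004,0,0,0,0]
}}

```text
clock: 7.15
tcp_pos: [0.6018, 0.1034, 0.0786]
orientation: [-0.0, 0.283, 0.959, -0.0]
wrist_force: [1.5, 0.4, -2.8]
finger_gap: 0.0237
```

{"method": "move_arm", "body": {
  "deltas": [1,0,-0.004,0,0,0,0]
}}

```text
clock: 7.28
tcp_pos: [0.5997, 0.1002, 0.0786]
orientation: [0.0, 0.283, 0.959, -0.0]
wrist_force: [1.7, 0.0, -1.9]
finger_gap: 0.0237
```

{"method": "move_arm", "body": {
  "deltas": [1,0,-0.004,0,0,0,0]
}}

```text
clock: 7.4
tcp_pos: [0.5975, 0.0969, 0.0786]
orientation: [-0.0, 0.283, 0.959, -0.0]
wrist_force: [3.0, -0.2, -4.2]
finger_gap: 0.0234
```

{"method": "move_arm", "body": {
  "deltas": [1,0,-0.004,0,0,0,0]
}}

```text
clock: 7.52
tcp_pos: [0.5954, 0.0935, 0.0786]
orientation: [0.0, 0.283, 0.959, -0.0]
wrist_force: [3.1, 0.2, -3.4]
finger_gap: 0.0235
```

{"method": "move_arm", "body": {
  "deltas": [1,0,-0.004,0,0,0,0]
}}

```text
clock: 7.65
tcp_pos: [0.5932, 0.0901, 0.0786]
orientation: [0.0, 0.283, 0.959, -0.0]
wrist_force: [3.7, -0.8, -4.5]
finger_gap: 0.0234
```

{"method": "move_arm", "body": {
  "deltas": [1,0,-0.004,0,0,0,0]
}}

```text
clock: 7.78
tcp_pos: [0.591, 0.0868, 0.0786]
orientation: [0.0, 0.283, 0.959, -0.0]
wrist_force: [3.2, -1.5, -4.9]
finger_gap: 0.0233
```

{"method": "move_arm", "body": {
  "deltas": [1,0,-0.004,0,0,0,0]
}}

```text
clock: 7.9
tcp_pos: [0.5888, 0.0834, 0.0786]
orientation: [0.0, 0.283, 0.959, -0.0]
wrist_force: [3.7, -0.7, -4.8]
finger_gap: 0.0237
```

{"method": "move_arm", "body": {
  "deltas": [1,0,-0.004,0,0,0,0]
}}

```text
clock: 8.02
tcp_pos: [0.5866, 0.08, 0.0786]
orientation: [0.0, 0.283, 0.959, -0.0]
wrist_force: [3.5, -1.0, -5.8]
finger_gap: 0.0234
```

{"method": "move_arm", "body": {
  "deltas": [1,-0.0003,-0.004,0.0003,0,0,0]
}}

```text
clock: 8.15
tcp_pos: [0.5845, 0.0767, 0.0786]
orientation: [-0.0, 0.283, 0.959, 0.0]
wrist_force: [1.7, 1.1, -1.5]
finger_gap: 0.0238
```

{"method": "move_arm", "body": {
  "deltas": [1,0,-0.004,0,0,0,0]
}}

```text
clock: 8.28
tcp_pos: [0.5823, 0.0734, 0.0785]
orientation: [-0.0, 0.283, 0.959, 0.0]
wrist_force: [1.8, -0.8, -3.1]
finger_gap: 0.0231
```

{"method": "move_arm", "body": {
  "deltas": [1,0,-0.004,0,0,0,0]
}}

```text
clock: 8.4
tcp_pos: [0.5802, 0.07, 0.0786]
orientation: [-0.0, 0.283, 0.959, 0.0]
wrist_force: [1.7, 0.9, -2.6]
finger_gap: 0.0234
```

{"method": "move_arm", "body": {
  "deltas": [1,0,-0.004,0,0,0,0]
}}

```text
clock: 8.52
tcp_pos: [0.578, 0.0667, 0.0786]
orientation: [-0.0, 0.283, 0.959, 0.0]
wrist_force: [1.2, 0.3, -1.6]
finger_gap: 0.0234
```

{"method": "move_arm", "body": {
  "deltas": [1,0,-0.004,0,0,0,0]
}}

```text
clock: 8.65
tcp_pos: [0.5758, 0.0633, 0.0786]
orientation: [-0.0, 0.283, 0.959, 0.0]
wrist_force: [0.6, 0.2, -0.2]
finger_gap: 0.0234
```

{"method": "move_arm", "body": {
  "deltas": [1,0,-0.004,0,0,0,0]
}}

```text
clock: 8.78
tcp_pos: [0.5737, 0.0599, 0.0785]
orientation: [-0.0, 0.283, 0.959, 0.0]
wrist_force: [0.8, 1.2, 0.3]
finger_gap: 0.0236
```

{"method": "move_arm", "body": {
  "deltas": [1,0,-0.004,0,0,0,0]
}}

```text
clock: 8.9
tcp_pos: [0.5715, 0.0566, 0.0785]
orientation: [-0.0, 0.283, 0.959, 0.0]
wrist_force: [-0.2, 1.5, 0.3]
finger_gap: 0.0235
```

{"method": "move_arm", "body": {
  "deltas": [1,0,-0.004,0,0,0,0]
}}

```text
clock: 9.02
tcp_pos: [0.5693, 0.0532, 0.0786]
orientation: [-0.0, 0.283, 0.959, 0.0]
wrist_force: [0.4, 1.2, 1.8]
finger_gap: 0.0235
```

{"method": "move_arm", "body": {
  "deltas": [1,0,-0.004,0,0,0,0]
}}

```text
clock: 9.15
tcp_pos: [0.5671, 0.0499, 0.0785]
orientation: [-0.0, 0.283, 0.959, 0.0]
wrist_force: [-0.3, 2.6, 2.3]
finger_gap: 0.0231
```

{"method": "move_arm", "body": {
  "deltas": [1,0,-0.004,0,0,0,0]
}}

```text
clock: 9.28
tcp_pos: [0.565, 0.0465, 0.0786]
orientation: [-0.0, 0.283, 0.959, 0.0]
wrist_force: [0.2, 1.6, 3.0]
finger_gap: 0.0234
```

{"method": "move_arm", "body": {
  "deltas": [1,0,-0.004,0,0,0,0]
}}

```text
clock: 9.4
tcp_pos: [0.5628, 0.0431, 0.0785]
orientation: [-0.0, 0.283, 0.959, 0.0]
wrist_force: [-1.1, 2.4, 3.4]
finger_gap: 0.0236
```

{"method": "move_arm", "body": {
  "deltas": [1,0,-0.004,0,0,0,0]
}}

```text
clock: 9.52
tcp_pos: [0.5607, 0.0398, 0.0785]
orientation: [-0.0, 0.283, 0.959, 0.0]
wrist_force: [-1.8, 2.7, 4.1]
finger_gap: 0.0234
```

{"method": "move_arm", "body": {
  "deltas": [1,0,-0.004,0,0,0,0]
}}

```text
clock: 9.65
tcp_pos: [0.5584, 0.0364, 0.0785]
orientation: [-0.0, 0.283, 0.959, 0.0]
wrist_force: [-1.4, 3.2, 4.6]
finger_gap: 0.0234
```

{"method": "move_arm", "body": {
  "deltas": [1,0,-0.004,0,0,0,0]
}}

```text
clock: 9.78
tcp_pos: [0.5564, 0.033, 0.0785]
orientation: [-0.0, 0.283, 0.959, 0.0]
wrist_force: [-2.0, 4.1, 5.0]
finger_gap: 0.0228
```

{"method": "move_arm", "body": {
  "deltas": [1,0,-0.004,0,0,0,0]
}}

```text
clock: 9.9
tcp_pos: [0.5545, 0.0302, 0.0785]
orientation: [0.0, 0.283, 0.959, 0.001]
wrist_force: [-0.6, 7.2, 4.6]
finger_gap: 0.0237
```

{"method": "move_arm", "body": {
  "deltas": [1,0,-0.004,0,0,0,0]
}}

```text
clock: 10.02
tcp_pos: [0.5526, 0.0273, 0.0786]
orientation: [0.0, 0.283, 0.959, 0.001]
wrist_force: [-0.0, 7.9, 3.8]
finger_gap: 0.0235
```

{"method": "move_arm", "body": {
  "deltas": [1,0,-0.004,0,0,0,0]
}}

```text
clock: 10.15
tcp_pos: [0.5504, 0.0239, 0.0785]
orientation: [0.0, 0.283, 0.959, 0.001]
wrist_force: [-0.0, 7.8, 4.2]
finger_gap: 0.0234
```

{"method": "move_arm", "body": {
  "deltas": [1,0,-0.004,0,0,0,0]
}}

```text
clock: 10.28
tcp_pos: [0.5481, 0.0203, 0.0785]
orientation: [0.0, 0.283, 0.959, 0.001]
wrist_force: [-1.1, 5.3, 4.7]
finger_gap: 0.0233
```

{"method": "move_arm", "body": {
  "deltas": [1,0,-0.004,0,0,0,0]
}}

```text
clock: 10.4
tcp_pos: [0.5456, 0.0165, 0.0785]
orientation: [0.0, 0.283, 0.959, 0.0]
wrist_force: [-1.6, 3.6, 5.5]
finger_gap: 0.0235
```

{"method": "move_arm", "body": {
  "deltas": [1,0,-0.004,0,0,0,0]
}}

```text
clock: 10.52
tcp_pos: [0.5433, 0.0129, 0.0785]
orientation: [-0.0, 0.283, 0.959, 0.0]
wrist_force: [-2.3, 2.6, 5.3]
finger_gap: 0.0234
```

{"method": "move_arm", "body": {
  "deltas": [1,0,-0.004,0,0,0,0]
}}

```text
clock: 10.65
tcp_pos: [0.5411, 0.0095, 0.0785]
orientation: [-0.0, 0.283, 0.959, 0.0]
wrist_force: [-2.6, 2.7, 6.1]
finger_gap: 0.0232
```

{"method": "move_arm", "body": {
  "deltas": [1,0,-0.004,0,0,0,0]
}}

```text
clock: 10.78
tcp_pos: [0.5389, 0.0061, 0.0785]
orientation: [-0.0, 0.283, 0.959, 0.0]
wrist_force: [-2.8, 4.1, 6.3]
finger_gap: 0.0233
```

{"method": "move_arm", "body": {
  "deltas": [1,0.0004,-0.004,-0.0004,0,0,0,1,0,-0.005,0,0,0,0,1,0,-0.005,0,0,0,0,1,0,-0.004,0,0,0,0,1,0,-0.002,0,0,0,0]
}}

```text
clock: 11.4
tcp_pos: [0.5279, -0.0108, 0.0785]
orientation: [0.0, 0.283, 0.959, -0.0]
wrist_force: [1.5, 0.9, -2.9]
finger_gap: 0.0235
```

{"method": "move_arm", "body": {
  "deltas": [1,0,-0.001,0,0,0,0,1,0,-0.001,0,0,0,0]
}}

```text
clock: 11.65
tcp_pos: [0.527, -0.0121, 0.0786]
orientation: [0.0, 0.283, 0.959, -0.0]
wrist_force: [2.8, 0.1, -4.2]
finger_gap: 0.0237
```

{"method": "move_arm", "body": {
  "deltas": [1,0,-0.001,0,0,0,0,1,0,-0.001,0,0,0,0]
}}

```text
clock: 11.9
tcp_pos: [0.5259, -0.0138, 0.0786]
orientation: [0.0, 0.283, 0.959, -0.0]
wrist_force: [2.9, 0.1, -6.5]
finger_gap: 0.0235
```

{"method": "move_arm", "body": {
  "deltas": [1,0,-0.001,0,0,0,0]
}}

```text
clock: 12.02
tcp_pos: [0.5253, -0.0147, 0.0786]
orientation: [0.0, 0.283, 0.959, -0.0]
wrist_force: [3.3, -1.6, -7.5]
finger_gap: 0.0233
```

{"method": "move_arm", "body": {
  "deltas": [1,0,-0.001,0,0,0,0]
}}

```text
clock: 12.15
tcp_pos: [0.5248, -0.0155, 0.0786]
orientation: [0.0, 0.283, 0.959, -0.0]
wrist_force: [3.6, -1.0, -8.7]
finger_gap: 0.0236
```

{"method": "move_arm", "body": {
  "deltas": [1,0,-0.001,0.0003,0,0,0]
}}

```text
clock: 12.28
tcp_pos: [0.5243, -0.0163, 0.0786]
orientation: [0.0, 0.283, 0.959, 0.0]
wrist_force: [3.0, -1.6, -5.8]
finger_gap: 0.0234
```

{"method": "move_arm", "body": {
  "deltas": [1,0,-0.001,0,0,0,0]
}}

```text
clock: 12.4
tcp_pos: [0.5238, -0.0171, 0.0786]
orientation: [0.0, 0.283, 0.959, 0.0]
wrist_force: [4.5, -0.2, -6.6]
finger_gap: 0.024
```

{"method": "move_arm", "body": {
  "deltas": [1,0,-0.001,0,0,0,0]
}}

```text
clock: 12.52
tcp_pos: [0.5234, -0.0177, 0.0786]
orientation: [0.0, 0.283, 0.959, 0.0]
wrist_force: [4.7, 0.1, -7.7]
finger_gap: 0.0232
```

{"method": "move_arm", "body": {
  "deltas": [1,0,-0.001,0.0002,0,0,0]
}}

```text
clock: 12.65
tcp_pos: [0.5231, -0.0182, 0.0786]
orientation: [0.0, 0.283, 0.959, 0.001]
wrist_force: [4.6, 2.4, -5.0]
finger_gap: 0.0237
```

{"method": "move_arm", "body": {
  "deltas": [1,0,-0.001,0,0,0,0]
}}

```text
clock: 12.78
tcp_pos: [0.5227, -0.0188, 0.0786]
orientation: [0.001, 0.283, 0.959, 0.001]
wrist_force: [6.1, 5.4, -6.7]
finger_gap: 0.0235
```

{"method": "move_arm", "body": {
  "deltas": [1,0,0,0.0003,0,0,0,1,0,0.003,0,0,0,0,1,-0.0002,0.005,0,0,0,0,1,0,0.005,0,0,0,0,1,0,0.005,0,0,0,0,1,0,0.005,0,0,0,0,1,0,0.004,0,0,0,0]
}}

```text
clock: 13.65
tcp_pos: [0.5371, 0.0034, 0.0785]
orientation: [0.0, 0.283, 0.959, 0.0]
wrist_force: [-1.6, -1.5, 5.6]
finger_gap: 0.0238
```

{"method": "move_arm", "body": {
  "deltas": [1,0,0.003,0,0,0,0]
}}

```text
clock: 13.78
tcp_pos: [0.5387, 0.0059, 0.0785]
orientation: [0.0, 0.283, 0.959, 0.0]
wrist_force: [-2.3, -0.5, 6.0]
finger_gap: 0.0239
```

{"method": "move_arm", "body": {
  "deltas": [1,0,0.003,0,0,0,0]
}}

```text
clock: 13.9
tcp_pos: [0.5403, 0.0084, 0.0785]
orientation: [0.0, 0.283, 0.959, 0.0]
wrist_force: [-1.3, -0.7, 5.2]
finger_gap: 0.0232
```

{"method": "move_arm", "body": {
  "deltas": [1,0,0.003,0,0,0,0]
}}

```text
clock: 14.02
tcp_pos: [0.5419, 0.0109, 0.0785]
orientation: [0.0, 0.283, 0.959, 0.0]
wrist_force: [-1.4, -0.4, 5.2]
finger_gap: 0.0235
```

{"method": "move_arm", "body": {
  "deltas": [1,0,0.003,0,0,0,0]
}}

```text
clock: 14.15
tcp_pos: [0.5435, 0.0134, 0.0785]
orientation: [0.0, 0.283, 0.959, 0.0]
wrist_force: [-1.1, -1.3, 5.4]
finger_gap: 0.0235
```

{"method": "move_arm", "body": {
  "deltas": [1,0,0.003,0,0,0,0]
}}

```text
clock: 14.28
tcp_pos: [0.5451, 0.0157, 0.0785]
orientation: [0.0, 0.283, 0.959, -0.0]
wrist_force: [-2.2, -2.6, 5.1]
finger_gap: 0.0234
```

{"method": "move_arm", "body": {
  "deltas": [1,0,0.003,0,0,0,0]
}}

```text
clock: 14.4
tcp_pos: [0.5464, 0.0178, 0.0785]
orientation: [-0.0, 0.283, 0.959, -0.001]
wrist_force: [-4.0, -4.3, 7.0]
finger_gap: 0.0236
```

{"method": "move_arm", "body": {
  "deltas": [1,0,0.003,0,0,0,0]
}}

```text
clock: 14.52
tcp_pos: [0.5478, 0.02, 0.0785]
orientation: [-0.0, 0.283, 0.959, -0.001]
wrist_force: [-3.9, -5.6, 7.6]
finger_gap: 0.0236
```

{"method": "move_arm", "body": {
  "deltas": [1,0,0.003,0,0,0,0]
}}

```text
clock: 14.65
tcp_pos: [0.5494, 0.0224, 0.0785]
orientation: [-0.0, 0.283, 0.959, -0.001]
wrist_force: [-3.8, -5.3, 7.8]
finger_gap: 0.0234
```

{"method": "move_arm", "body": {
  "deltas": [1,0,0.003,0,0,0,0]
}}

```text
clock: 14.78
tcp_pos: [0.5511, 0.0251, 0.0785]
orientation: [-0.0, 0.283, 0.959, -0.001]
wrist_force: [-4.0, -4.8, 6.5]
finger_gap: 0.0234
```

{"method": "move_arm", "body": {
  "deltas": [1,0,0.003,0,0,0,0]
}}

```text
clock: 14.9
tcp_pos: [0.5529, 0.0279, 0.0785]
orientation: [-0.0, 0.283, 0.959, -0.001]
wrist_force: [-2.2, -3.4, 5.0]
finger_gap: 0.0236
```

{"method": "move_arm", "body": {
  "deltas": [1,0,0.003,0,0,0,0]
}}

```text
clock: 15.02
tcp_pos: [0.5547, 0.0307, 0.0785]
orientation: [0.0, 0.283, 0.959, -0.0]
wrist_force: [-1.9, -0.9, 6.4]
finger_gap: 0.0235
```

{"method": "move_arm", "body": {
  "deltas": [1,0,0.003,0,0,0,0]
}}

```text
clock: 15.15
tcp_pos: [0.5565, 0.0334, 0.0785]
orientation: [0.0, 0.283, 0.959, -0.0]
wrist_force: [-1.2, -1.2, 5.0]
finger_gap: 0.0234
```

{"method": "move_arm", "body": {
  "deltas": [1,0,0.003,0,0,0,0]
}}

```text
clock: 15.28
tcp_pos: [0.5582, 0.036, 0.0785]
orientation: [0.0, 0.283, 0.959, 0.0]
wrist_force: [-0.5, -0.6, 5.0]
finger_gap: 0.0233
```

{"method": "move_arm", "body": {
  "deltas": [1,0,0.003,0,0,0,0]
}}

```text
clock: 15.4
tcp_pos: [0.5599, 0.0386, 0.0785]
orientation: [0.0, 0.283, 0.959, 0.0]
wrist_force: [-0.3, -0.8, 5.5]
finger_gap: 0.0237
```

{"method": "move_arm", "body": {
  "deltas": [1,0,-0.002,-0.0003,0,0,0,1,0,-0.004,0,0,0,0,1,0,-0.004,0,0,0,0,1,0,-0.004,0,0,0,0,1,0,-0.003,0,0,0,0,1,0,-0.001,0,0,0,0,1,0,0,0,0,0,0,1,0,0,0,0,0,0]
}}

```text
clock: 16.4
tcp_pos: [0.55, 0.0233, 0.0785]
orientation: [0.0, 0.283, 0.959, 0.0]
wrist_force: [0.4, 3.6, 5.5]
finger_gap: 0.0235
```

{"method": "move_arm", "body": {
  "deltas": [1,0,0.0006,-0.0003,0,0,0,0.4,0,0,0,0,0,0,0,0,0,0,0,0,0,-0.6,0,0,0,0,0,0,-0.6,0,0,0,0,0,0]
}}

```text
clock: 17.02
tcp_pos: [0.5501, 0.0235, 0.0784]
orientation: [-0.0, 0.283, 0.959, -0.0]
wrist_force: [0.7, 1.0, 0.2]
finger_gap: 0.0681
```

Run:
```python
from workcell import env
s=env.get_state();print(s["tcp_pos"],s["wrist_force"],s["finger_gap"])
```

```text
[0.55009859 0.02353213 0.07841775] [0.66402097 1.04371819 0.22717132] 0.06811647866256895
```

Released with both fingers clear. Now I'll lift away and check the position by camera.

{"method": "move_arm", "body": {
  "deltas": [-0.6,0,0,-0.02,0,0,0,-0.6,0,0,-0.04,0,0,0,-0.6,0,0,-0.05,0,0,0,-0.6,0,0,-0.03,0,0,0,-0.6,0.05,0,0,0,0,0,-0.6,0.05,0,0,0,0,0,-0.6,0,0,0,0,0,0,-0.6,0,0,0,0,0,0]
}}

```text
clock: 18.02
tcp_pos: [0.4669, 0.078, 0.219]
orientation: [0.001, 0.283, 0.959, 0.0]
wrist_force: [-0.4, 0.3, 0.4]
finger_gap: 0.0684
```

Run:
```python
from workcell import env, imaging
from h import *
import pickle
s=env.get_state();print(s["clock"],s["tcp_pos"],s["wrist_force"])
cen=np.array([.5768,.0655]);ax=np.array([.5431,.8396]);bx=np.array([ax[1],-ax[0]])
for n in("top","scene","wrist"):
    p=imaging.read_camera(n);cv2.imwrite(f"pics/{n}2.png",p["img"][:,:,::-1])
    w=cloud(p).reshape(-1,3)
    r=w[:,:2]-cen;a=r@ax;b=r@bx
    m=(abs(w[:,2]-.102)<.004)&(abs(b)<.025)&(abs(a)<.15)
    print(n,m.sum(),a[m].mean(),b[m].mean())
    if n!="wrist":
        o=pickle.load(open(n+".pkl","rb"))
        for t in("plate_pack","wrench","vent_cap_a"):
            print(t,[np.round(x["centre"]) for x in imaging.recognise(p,t)[:2]])
t=np.array([.5501,.0235])-cen;print("release a",t@ax)
```

```text
18.025 [0.46688065 0.07795237 0.21899026] [-0.35375794  0.30552925  0.43048561]
top 126 -0.05099882170252045 -0.0002043387919605932
plate_pack [array([244., 104.])]
wrench [array([292., 162.]), array([249., 184.])]
vent_cap_a [array([420., 325.])]
scene 75 -0.04997701618978852 0.00016167797413918822
plate_pack [array([330., 302.])]
wrench [array([318., 247.])]
vent_cap_a [array([425., 264.]), array([351., 217.])]
wrist 450 -0.05109061591316001 -0.003955995931723342
release a -0.04976396999999998
```

View pics/wrist2.png

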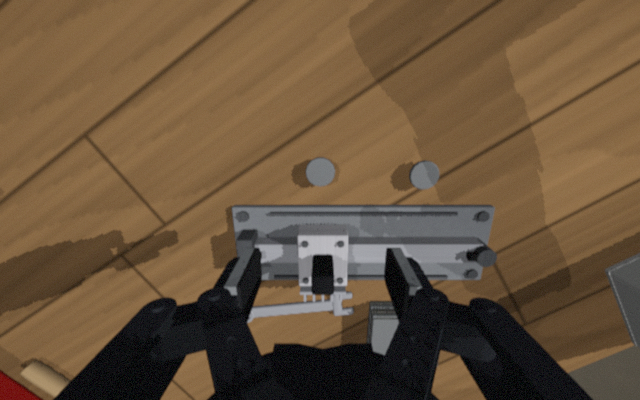

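View pics/scene2.png

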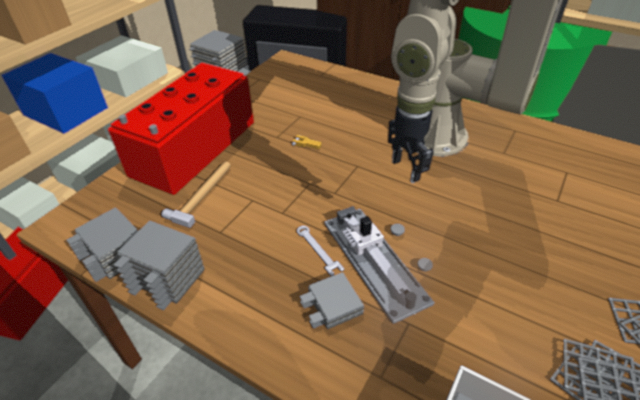

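The carriage is parked with its grip at (365,225) in the scene view. Nothing else has moved, and the arm is clear, so I'll hand in.

```bash
python3 -c "
from workcell import order
print(order.hand_in())"
```

```text
the job is handed in; nothing more can be done
None
```

The carriage is parked on the tight spot at about y = -52 mm in the slide's frame, released, and the job is handed in. The hand-in gives no verdict, so I can't confirm how it was judged.

- **Stops:** I ran the carriage to the round stop, where the total push reached about 5 N. I then ran it across to the square stop, where it reached about 8 N. Both contacts were felt clearly. They fit a 200 mm travel to within about 1 mm, and that is how I set the zero along the rail.
- **Tight spot:** Drag rose from about 1 N to about 7 N once each way. The peaks were about 4.6 mm apart, and I parked within about 1 mm of the midpoint. The first pass was sampled coarsely, every 3–4 mm, so the midpoint is good to roughly 1–2 mm against the 7 mm allowed.
- **Last checks:** All three cameras put the grip within about 1.5 mm of where I released it. By eye, the bystanders near the slide, the hammer and the brass clamp look unmoved in the scene view. The wrist force was near zero and the arm was clear at 18 s.
- **Disagreements:**
  - The wrist camera read about 4 mm off the other two across the rail, which does not affect the parking.
  - One recognition in the top view labelled the brass clamp as a vent cap, and I disregarded it.

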